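# Draw the red-tabbed filter plate from under the cover flap and present it

### The job

Lift the blue flap of the grey filter box by its bar handle and swing it past upright so that it stays open, then draw the filter plate with the red tab straight up out of its slot. Present it for inspection: carry it over the white dish and finish while still holding it there in the gripper, upright with the tab on top, centred over the dish and lifted so that its lower edge is about 15 cm above the bench. Leave the white-tabbed plate in its slot, the flap open, and the dish and everything else where they stand.

Things in the scene. Friction and masses are not known exactly. Their poses are not given: they have to be found in the camera images.
- filter_box: grey box fixed to the bench, 110 (own x) x 140 (own y) x 85 mm tall, walls 5 mm; origin under its centre. Own +x, the hinge side, faces roughly world +y (yaw about 1.57). Inside, a black carrier (top 40 mm above the bench) has two slots at own x -5, y -30 and +30 mm, floor 8 mm above the bench, a filter plate upright in each with 1.5 mm play. The chamber above it is 100 x 130 mm.
- flap (a joint): blue cover flap on the box (108 x 144 x 6 mm, 0.14 kg), hinged along the box's own +x edge; 0 = closed, grows as it swings up and over towards own +x; 1.57 = upright, stop at 2.0 rad. Stiff hinge: it stays where it is left; about 3 N at the handle moves it. May start slightly ajar (under 0.08).
- flap_handle (a point): middle of the flap's steel bar handle: bar 10 mm thick, 70 mm long, parallel to the hinge, axis 30 mm above the flap's top face. Flap closed, grip it from above, fingers closing along the box's own x. It lies 95 mm from the hinge line along the flap (free edge 13 mm further), 36 mm above the flap's underside (where the hinge line is), and turns with the flap.
- flap_hinge (a point): middle of the flap's hinge line (fixed to the box, own x = +52 mm, 86 mm above the bench); the line runs along the box's own y
- red_plate_center (a point): centre of the filter plate with the RED tab, 70 mm tall, 0.06 kg: metal-framed brass mesh 44 wide x 8 thick x 45 mm tall, on top of it a tab 30 wide x 10 thick x 25 mm tall. Point 35 mm above its lower edge; z up, x across its thickness (parallel to the box's own x), y along its width. Hidden under the flap at the start, in either slot.
- red_plate_tab (a point): centre of the red tab, 57.5 mm above the plate's lower edge; grip here from above, fingers closing across the 10 mm thickness (plate's x). Seated, it is about 66 mm above the bench, with 40 mm or more free on either side inside the box. Pull straight up.
- white_plate_center (a point): centre of the like filter plate with a WHITE tab and grey mesh, in the other slot, 60 mm from the red one; it stays in
- dish_center (a point): small round white glass dish with a ball of cotton wool, 68 mm across, 20 mm tall, on the bench between the robot and the box; point at its centre, half-way up
- bottle_center (a point): closed brown chemical bottle with black cap, 52 mm across, 105 mm tall, standing; point at its centre. Bystander, leave alone
- can_center (a point): black round can, 40 mm across, 52 mm tall; point at its centre. Bystander, leave alone
- green_mount_center (a point): green round mounted specimen, 30 mm across, 19 mm tall; point at its centre. Bystander, leave alone
- red_mount_center (a point): dark red round mounted specimen, 30 mm across, 16 mm tall; point at its centre. Bystander, leave alone (it is not the plate)
- objective_center (a point): silvery microscope objective with a red ring, standing, 26 mm across, 38 mm tall; point at its centre. Bystander, leave alone
Mind the look-alikes: they are no part of the job. Of the things that look like the part that bears dish_center, take the one that is nearest to the robot's base at the start.

How it is judged:
On the way, in this order (a step that is already met when the one before it is completed fails the run):
1. the flap stands open, past upright (value of joint flap above 1.58 rad), for 0.2 s.
2. the red-tabbed plate is held by the fingers, clear above the box (height (world z) of red_plate_center above 0.13 m and contact force between the fingers and red_plate above 1 N and value of joint flap above 1.5 rad), for 0.2 s.
At the end, for the whole second after the job is handed in: The fingers hold the red-tabbed plate still, centre within 30 mm of the dish centre in plan and 145 to 245 mm above the bench, upright within 15 degrees; flap open over 1.5 rad; white-tabbed plate within 12 mm, dish and bystanders within 20 mm of their starts (horizontal distance between red_plate_center and dish_center below 0.03 m and height (world z) of red_plate_center between 0.145 and 0.245 m and angle between red_plate_center's own z axis and vertical below 0.26 rad and contact force between the fingers and red_plate above 1 N and linear speed of red_plate below 0.03 m/s and value of joint flap above 1.5 rad and distance of white_plate_center from where it was at the start of the episode below 0.012 m and distance of each of bottle_center, can_center, green_mount_center, red_mount_center, objective_center, dish_center from where it was at the start of the episode below 0.02 m); the arm keeps its last pose, push and grip.
It fails at once if the white-tabbed plate is pulled out of its slot (distance of white_plate_center from where it was at the start of the episode above 0.025 m).
It fails at once if the dish or a bystander is knocked away (over 30 mm) (distance of any of bottle_center, can_center, green_mount_center, red_mount_center, objective_center, dish_center from where it was at the start of the episode above 0.03 m).
It also fails if it takes over 48 s, if anything falls off the work surface, if the arm or the gripper's body presses on something with over 40 N, if the wrist force passes 120 N, or if a joint passes its speed limit or range.

### The arm

A 6-joint arm with a two-finger parallel gripper is mounted at the origin on the work surface; the furniture and walls round the work are solid. World frame = base frame: x ahead of the robot, y to its left, z up, the work surface at z = 0. Lengths are in m, angles in rad, forces in N, time in s.
With the tool pointing down it reaches from about 0.375 to 0.975 m from the base axis. Payload 3.8 kg.
Tool frame: the origin (TCP) lies at the very end of the fingers, on their centre line; the grasp point (between the pads) lies 19 mm behind it; z points along the fingers, y is the line along which they close (so a half turn about z gives the same grasp; the last joint's range is limited). The gripper opens to 85 mm and grips with 20 to 120 N. Pads are 22 mm wide; open, the fingers measure 114 mm over their backs; the gripper's body (76 mm by 85 mm) begins 54 mm behind the grasp point. The pads swing forward as they close: fully open they stand 13 mm farther back than shut.
Start: joints at [-1.205, 0.264, 1.604, -0, 1.274, -0.037], TCP at [0.265, -0.621, 0.231] pointing down, gripper open.
Joint ranges: [-2.63, 2.63], [-0.94, 2.18], [0.31, 2.57], [-1.31, 4.45], [0, 2.66], [-2.55, 2.55]. Speed limits (rad/s): [2.57, 2.57, 3.14, 3.14, 3.14, 3.14].

### API

Orientations are given as a rotation vector (axis times angle).
In Python, from workcell import read_state, read_camera, calibration, finish_job gives the robot as it stands.
- The arm moves only by the tool step_arm, never from a script. Its argument "commands" is a list of rows, each an object of numbers: "fingers": the gripper's target within -1 to 1 (shut at 1, half-way at 0, fully open at -1); "dx", "dy", "dz": the shift along the tool's x, y, z in m; "roll": the turn about the tool's z in degrees. In form: [{"fingers": .., "dx": .., "dy": .., "dz": .., "roll": ..}, ...]. A call has 1 to 8 rows; each row is the pose to reach, as a shift and turn from the pose commanded when the call began, along the tool's axes at that moment; what a row does not reach only later rows make up. A row lasts 1/8 s, in which the tool goes at most 62.5 mm and 10.7 degrees, less where a joint would pass 70% of its speed; a pose out of reach is approached as far as the arm can. A call with a gripper value outside its range is refused whole. The fingers move at their own pace and stop on an object; "squeeze" is the grip in N (left out, the last holds). Time passes only in rows, so rows that repeat a pose let the fingers close. It gives the time, the measured TCP pose, the force, the opening and the grip force at its end, in the units of the state.
- read_state(): the state, without advancing time (a new reading comes with each control period).
- read_camera(name): name is "scene" or "top" or "wrist"; returns (picture, depth): 400x640x3 uint8, blue, green, red; 400x640 float32, m along the optical axis (not along the pixel's ray), 0 where there is no reading.
- calibration(name): a dict with "intrinsics" (3x3 intrinsics, pixels), "world_to_cam" (4x4, takes a point from world to camera coordinates). Camera axes: x right, y up, looking along -z (the intrinsics and any distortion apply to the point x, -y, -z); pixel columns grow to the right and rows downward; lengths in m; the calibration is good to about 2 mm. The wrist camera is an equidistant fisheye: a pixel r from the principal point sees the ray r / f radians off the axis. A picture is of the moment at which its call begins: read the wrist's pose just before it. calibration takes no time and is no camera call; for the wrist camera it gives the pose at the moment of the call.
- finish_job(): hands the job in; it is judged then, once.
The state is a dict: "time": time; "q": joint angles; "joint_vel": joint speeds; "joint_torque": joint torques, N m; "tool_pos": TCP position; "tcp_rot": TCP orientation; "wrist_force": force on the tool from outside, world axes, zero at the start; "torque": the same for the moment, N m; "width": opening from 0.0 (shut) to 1.0 (fully open); "grip_force": force on a finger pad.
Only numpy, scipy, OpenCV 4.12 (cv2) and the standard library are available. Lean on these libraries where they do the work, as an engineer would, in place of code of your own. Each camera call takes 0.05 s, during which the arm holds its last target. There are 200 camera calls.

## Working session

There is one attempt and no reset: what is moved stays moved. The work goes in short steps, Python scripts to look and compute and a tool call to move; the robot and the scene stay as the last step left them, time stands still between calls to the robot, and variables do not carry over. Pictures are saved under pics/ and viewed, at most 10 in all, crops included, and the job is handed in when it is done.

Besides the shell and the picture viewer there is one more tool, called after "Call:" as name([rows], argument=value, ...), one row to a line, values as JSON. step_arm: Moves the arm, as the interface text tells. Its arguments: {"type":"object","properties":{"commands":{"type":"array","items":{"type":"object","properties":{"fingers":{"type":"number"},"dx":{"type":"number"},"dy":{"type":"number"},"dz":{"type":"number"},"roll":{"type":"number"}}}},"squeeze":{"type":"number"}},"required":["commands"]}

```bash
ls; mkdir -p pics; cat > h.py <<'E'
import numpy as np, cv2
from workcell import read_state, read_camera, calibration, finish_job
def save(name,fn):
    p,d=read_camera(name); cv2.imwrite(f'pics/{fn}.png',p); np.save(f'pics/{fn}.npy',d); return p,d
def ray(name,u,v,c=None):
    c=c or calibration(name); K=np.array(c['intrinsics']); T=np.linalg.inv(np.array(c['world_to_cam']))
    x=(u-K[0,2])/K[0,0]; y=(v-K[1,2])/K[1,1]
    if name=='wrist':
        r=np.hypot(x,y); s=np.tan(r)/r if r>1e-9 else 1; x*=s;y*=s
    return T[:3,3], T[:3,:3]@np.array([x,-y,-1.])
def at(name,u,v,d,c=None):
    o,r=ray(name,u,v,c); return o+r*d
def onz(name,u,v,z,c=None):
    o,r=ray(name,u,v,c); return o+r*(z-o[2])/r[2]
def tri(o1,d1,o2,d2):
    A=np.stack([d1,-d2],1); s=np.linalg.lstsq(A,o2-o1,rcond=None)[0]
    a=o1+s[0]*d1;b=o2+s[1]*d2; return (a+b)/2,np.linalg.norm(a-b)
E
python3 - <<'E'
from h import *
for n in ('scene','top'):
    save(n,n+'0'); c=calibration(n); print(n,c)
print(read_state())
E
```

```text
pics
scene {'intrinsics': array([[485.26457005,   0.        , 328.2341595 ],
       [  0.        , 485.26457005, 195.94387704],
       [  0.        ,   0.        ,   1.        ]]), 'world_to_cam': array([[ 0.99185595, -0.12724034,  0.00562797, -0.52935892],
       [ 0.10589314,  0.84839279,  0.51866784, -0.20715798],
       [-0.07077021, -0.51384781,  0.85495731, -1.31309124],
       [ 0.        ,  0.        ,  0.        ,  1.        ]])}
top {'intrinsics': array([[505.32809932,   0.        , 320.17313892],
       [  0.        , 505.32809932, 199.32693506],
       [  0.        ,   0.        ,   1.        ]]), 'world_to_cam': array([[-0.01394432, -0.99989627,  0.00360556,  0.13857278],
       [ 0.99842803, -0.01372789,  0.05434165, -0.54408555],
       [-0.05428652,  0.00435765,  0.99851589, -1.2707225 ],
       [ 0.        ,  0.        ,  0.        ,  1.        ]])}
{'time': 0.1, 'q': array([-1.20487172e+00,  2.64702366e-01,  1.60524865e+00,  1.29830129e-05,
        1.27369634e+00, -3.68766423e-02]), 'joint_vel': array([-3.48929829e-05, -1.21062372e-03, -3.80645072e-03, -1.36229110e-03,
       -5.53100635e-04,  2.77184699e-04]), 'joint_torque': array([ 2.94313695e-04, -5.16708112e+01, -3.68589842e+01, -4.86764361e-05,
        6.24843640e-03,  1.67020607e-05]), 'tool_pos': array([ 0.26437705, -0.62035003,  0.23006392]), 'tcp_rot': array([-3.07610593e+00, -6.28038226e-01,  5.09054643e-04]), 'wrist_force': array([ 0.14242825,  0.11537315, -0.8939627 ]), 'torque': array([ 0.00895858, -0.0099481 ,  0.03617372]), 'grip_force': 0.0, 'width': 0.9989522750547234}
```

View pics/scene0.png

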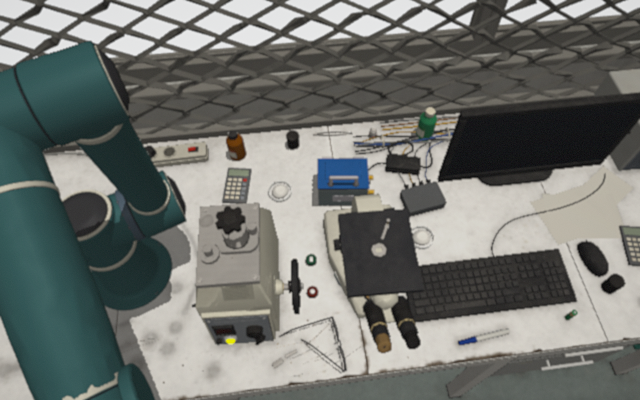

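View pics/top0.png

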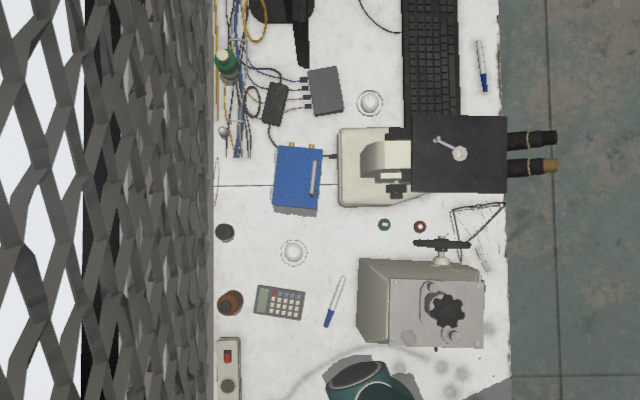

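The scene picture shows the blue-flapped box at (343,180), the near dish at (279,190), a look-alike dish at (422,237), the bottle at (235,146), the can at (292,140) and the mounts at (311,259) and (312,292). The top picture shows the box at (298,178), its handle at (314,180), the near dish at (293,253) and the far dish at (370,102). A microscope and a machine stand nearby, so I need their heights.

```bash
python3 - <<'E'
from h import *
np.set_printoptions(precision=3,suppress=True)
d=np.load('pics/top0.npy');p=cv2.imread('pics/top0.png')
K=calibration('top');
def W(name,d):
    c=calibration(name);k=c['intrinsics'];T=np.linalg.inv(c['world_to_cam'])
    v,u=np.mgrid[:400,:640]; P=np.stack([(u-k[0,2])/k[0,0]*d,-(v-k[1,2])/k[1,1]*d,-d],-1)
    return P@T[:3,:3].T+T[:3,3]
P=W('top',d)
for (u,v) in [(293,253),(370,102),(284,180),(314,165),(314,195),(276,148),(323,150),(274,208),(318,212),(345,165),(385,165),(460,150),(400,195),(372,300),(447,310),(440,245),(224,232),(230,300),(384,225),(420,227),(210,180),(225,60),(265,100),(325,90)]:
    print((u,v),d[v,u],P[v,u])
# height map max over y bins x 0.2-0.8
print('maxima z grid rows x, cols y')
xs=np.arange(0.1,1.0,0.1);ys=np.arange(-0.4,0.45,0.05)
print('y',ys)
for x in xs:
    print(x,[round(float(np.max(P[...,2][(abs(P[...,0]-x)<.05)&(abs(P[...,1]-y)<.025)&(d>0)],initial=-1)),2) for y in ys])
big=cv2.resize(p[120:270,200:440],None,fx=3.3,fy=3.3,interpolation=cv2.INTER_CUBIC);cv2.imwrite('pics/c1.png',big)
s=cv2.imread('pics/scene0.png');cv2.imwrite('pics/c2.png',cv2.resize(s[120:250,220:440],None,fx=3.6,fy=3.6,interpolation=cv2.INTER_CUBIC))
E
```

```text
(293, 253) 1.2736763 [0.411 0.201 0.019]
(370, 102) 1.2957165 [ 0.794 -0.     0.018]
(284, 180) 1.203032 [0.589 0.217 0.099]
(314, 165) 1.1726027 [0.62  0.145 0.131]
(314, 195) 1.199017 [0.552 0.146 0.101]
(276, 148) 1.3078514 [ 0.681  0.243 -0.001]
(323, 150) 1.3013672 [0.674 0.122 0.005]
(274, 208) 1.29545 [0.526 0.25  0.003]
(318, 212) 1.30039 [ 0.514  0.137 -0.002]
(345, 165) 1.2263047 [0.625 0.07  0.078]
(385, 165) 1.0414852 [ 0.601 -0.002  0.262]
(460, 150) 1.04303 [ 0.63  -0.158  0.263]
(400, 195) 1.1676 [ 0.547 -0.053  0.133]
(372, 300) 1.0674648 [0.32  0.025 0.221]
(447, 310) 0.8924158 [ 0.326 -0.089  0.397]
(440, 245) 1.101551 [ 0.433 -0.128  0.194]
(224, 232) 1.2414974 [0.467 0.369 0.053]
(230, 300) 1.199669 [0.306 0.349 0.086]
(384, 225) 1.2786506 [ 0.478 -0.03   0.018]
(420, 227) 1.2799544 [ 0.472 -0.121  0.017]
(210, 180) 1.2195938 [0.593 0.397 0.082]
(225, 60) 1.196219 [0.874 0.352 0.121]
(265, 100) 1.30818 [0.806 0.27  0.005]
(325, 90) 1.2732642 [0.82  0.115 0.042]
maxima z grid rows x, cols y
y [-0.4  -0.35 -0.3  -0.25 -0.2  -0.15 -0.1  -0.05 -0.    0.05  0.1   0.15

[... 296 characters left out ...]
33, 0.4, 0.4, 0.3, 0.23, 0.02, 0.01, 0.02, 0.02, 0.02, 0.11, 0.88]
0.4 [-1.0, 0.01, 0.01, 0.02, 0.3, 0.3, 0.4, 0.34, 0.3, 0.23, 0.01, 0.02, 0.03, 0.02, 0.01, 0.06, 0.88]
0.5 [-1.0, 0.04, 0.05, 0.29, 0.3, 0.3, 0.3, 0.29, 0.08, 0.08, 0.08, 0.1, 0.1, 0.1, 0.01, 0.06, 0.89]
0.6 [-1.0, 0.29, 0.28, 0.3, 0.3, 0.31, 0.33, 0.3, 0.27, 0.22, 0.08, 0.14, 0.1, 0.1, 0.01, 0.01, 0.89]
0.7000000000000001 [-1.0, 0.29, 0.28, 0.3, 0.3, 0.3, 0.3, 0.3, 0.27, 0.22, 0.08, 0.1, 0.1, 0.1, 0.03, 0.04, 0.89]
0.8 [-1.0, 0.01, 0.02, 0.02, 0.03, 0.04, 0.04, 0.02, 0.03, 0.04, 0.05, 0.05, 0.04, 0.04, 0.04, 0.03, 0.69]
0.9 [-1.0, 0.01, 0.02, 0.02, 0.03, 0.04, 0.04, 0.01, 0.01, 0.01, 0.05, 0.34, 0.33, 0.02, 0.03, 0.12, 0.48]
```

View pics/c1.png

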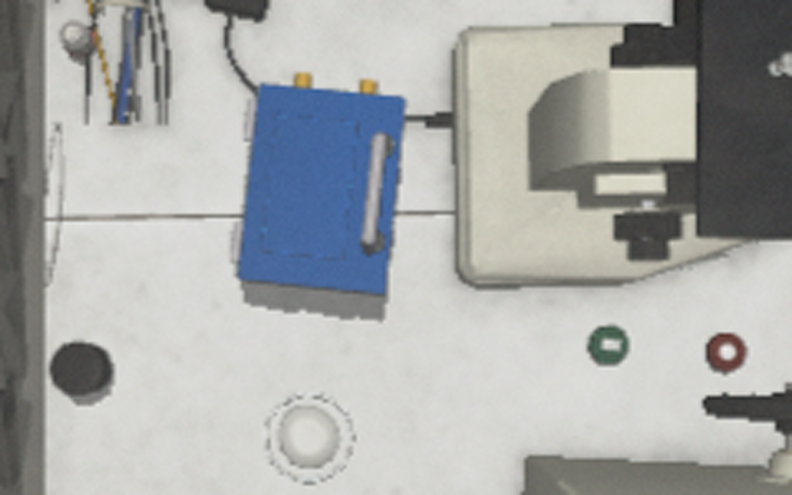

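View pics/c2.png

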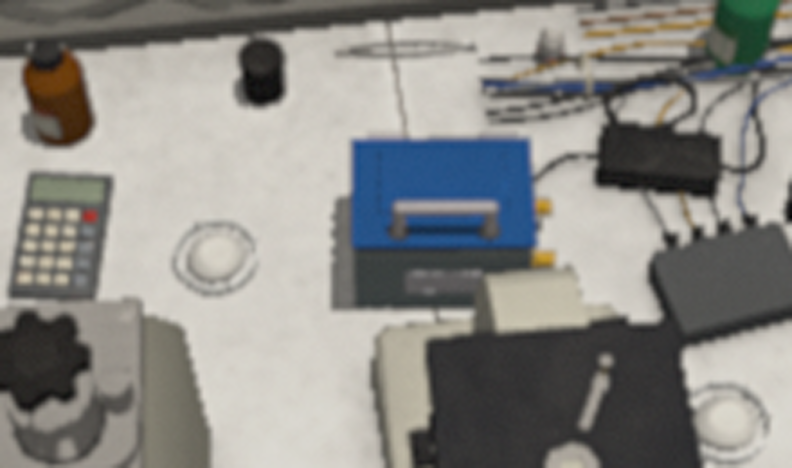

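The handle runs from (381,137) to (371,247) in the top crop and from (392,207) to (497,208) in the scene crop. Dish candidates: near dish at top pixel (293,253) and far dish at (370,102), so I take the near one. It is in the crop at (309,437), cotton ball on clear glass.

```bash
python3 - <<'E'
from h import *
np.set_printoptions(precision=4,suppress=True)
T=lambda x,y:(200+x/3.3-.35,120+y/3.3-.35)
S=lambda x,y:(220+x/3.6-.36,120+y/3.6-.36)
for n,a,b in [('handle',(376,192),(445,207)),('e_far',(381,137),(497,208)),('e_near',(371,247),(392,206)),('dish rim',(310,438),(216,258)),
  ('flap FL(hinge,far)',(261,85),(530,140)),('flap nearhinge',(239,279),(352,140)),('free far',(404,97),(533,246)),('free near',(386,293),(353,246))]:
    p,e=tri(*ray('top',*T(*a)),*ray('scene',*S(*b))); print(n,p,'gap',e, 'top@z.092',onz('top',*T(*a),.092)[:2])
print('dish',onz('top',*T(310,438),.018),onz('scene',*S(216,258),.018))
s=read_state();from scipy.spatial.transform import Rotation as R
print(R.from_rotvec(s['tcp_rot']).as_matrix())
E
```

```text
handle [0.5908 0.146  0.1377] gap 0.003506104739477679 top@z.092 [0.5935 0.1464]
e_far [0.6298 0.142  0.1349] gap 0.0036369757495807176 top@z.092 [0.6336 0.1422]
e_near [0.5517 0.15   0.1405] gap 0.002485028923741489 top@z.092 [0.5536 0.1506]
dish rim [0.4136 0.2001 0.014 ] gap 0.002056804399481154 top@z.092 [0.4164 0.1963]
flap FL(hinge,far) [0.6735 0.2288 0.0949] gap 0.002254342404631087 top@z.092 [0.6729 0.2291]
flap nearhinge [0.5324 0.246  0.0956] gap 0.0018445284553814999 top@z.092 [0.5317 0.2464]
free far [0.6599 0.1253 0.1024] gap 0.0022714611982728814 top@z.092 [0.6627 0.1251]
free near [0.5207 0.1401 0.1059] gap 0.0023493771545028096 top@z.092 [0.5201 0.1402]
dish [0.4127 0.1999 0.018 ] [0.4147 0.1975 0.018 ]
[[ 0.92    0.392  -0.0007]
 [ 0.392  -0.92    0.0019]
 [ 0.0001 -0.0021 -1.    ]]
```

The handle is at about (0.591,0.146), with its top at about 0.136. That fits a flap 0.08 rad ajar, so the bar axis is at about 0.130. The box is turned about -0.107 rad from square. I'll raise the arm above all obstacles (0.40 at most) and then cross.

Call:
step_arm([
  {"fingers": -1,"dz": -0.06},
  {"fingers": -1,"dz": -0.12},
  {"fingers": -1,"dz": -0.18},
  {"fingers": -1,"dz": -0.23},
  {"fingers": -1,"dz": -0.24,"dx": 0.04,"dy": -0.04,"roll": 7},
  {"fingers": -1,"dz": -0.24,"dx": 0.08,"dy": -0.08,"roll": 15},
  {"fingers": -1,"dz": -0.24,"dx": 0.12,"dy": -0.12,"roll": 22},
  {"fingers": -1,"dz": -0.24,"dx": 0.16,"dy": -0.16,"roll": 29.3},
], squeeze=40)

```text
invalid input
```

Call:
step_arm([
  {"fingers": -1,"dx": 0,"dy": 0,"dz": -0.06,"roll": 0},
  {"fingers": -1,"dx": 0,"dy": 0,"dz": -0.12,"roll": 0},
  {"fingers": -1,"dx": 0,"dy": 0,"dz": -0.18,"roll": 0},
  {"fingers": -1,"dx": 0,"dy": 0,"dz": -0.23,"roll": 0},
  {"fingers": -1,"dx": 0.04,"dy": -0.04,"dz": -0.24,"roll": 7},
  {"fingers": -1,"dx": 0.08,"dy": -0.08,"dz": -0.24,"roll": 15},
  {"fingers": -1,"dx": 0.12,"dy": -0.12,"dz": -0.24,"roll": 22},
  {"fingers": -1,"dx": 0.16,"dy": -0.16,"dz": -0.24,"roll": 29.3},
], squeeze=40)

```text
time: 1.1
tool_pos: [0.3494, -0.4093, 0.4707]
tcp_rot: [-3.136, 0.178, 0.0]
wrist_force: [1.0, 0.8, -0.7]
width: 1.003
grip_force: 0.0
```

Call:
step_arm([
  {"fingers": -1,"dx": 0.018,"dy": -0.058,"dz": 0,"roll": 0},
  {"fingers": -1,"dx": 0.036,"dy": -0.116,"dz": 0,"roll": 0},
  {"fingers": -1,"dx": 0.053,"dy": -0.174,"dz": 0,"roll": 0},
  {"fingers": -1,"dx": 0.071,"dy": -0.232,"dz": 0,"roll": 0},
  {"fingers": -1,"dx": 0.089,"dy": -0.29,"dz": 0,"roll": 0},
  {"fingers": -1,"dx": 0.107,"dy": -0.348,"dz": 0,"roll": 0},
  {"fingers": -1,"dx": 0.125,"dy": -0.406,"dz": 0,"roll": 0},
  {"fingers": -1,"dx": 0.142,"dy": -0.464,"dz": 0,"roll": 0},
])

```text
time: 2.1
tool_pos: [0.5408, 0.0368, 0.4708]
tcp_rot: [3.137, -0.17, -0.001]
wrist_force: [-0.4, -0.1, -0.3]
width: 0.999
grip_force: 0.0
```

Call:
step_arm([
  {"fingers": -0.6,"dx": 0.018,"dy": -0.058,"dz": 0,"roll": 0},
  {"fingers": -0.4,"dx": 0.036,"dy": -0.115,"dz": 0.03,"roll": 0},
  {"fingers": -0.3,"dx": 0.036,"dy": -0.115,"dz": 0.09,"roll": 0},
  {"fingers": -0.3,"dx": 0.036,"dy": -0.115,"dz": 0.15,"roll": 0},
  {"fingers": -0.3,"dx": 0.036,"dy": -0.115,"dz": 0.2,"roll": 0},
  {"fingers": -0.3,"dx": 0.036,"dy": -0.115,"dz": 0.2,"roll": 0},
])

```text
time: 2.85
tool_pos: [0.5849, 0.1446, 0.265]
tcp_rot: [3.134, -0.17, -0.018]
wrist_force: [-0.9, -0.9, 0.1]
width: 0.652
grip_force: 0.0
```

```bash
python3 - <<'E'
from h import *
np.set_printoptions(precision=4,suppress=True)
s=read_state();c=calibration('wrist');save('wrist','w1')
print(s['time'],s['tool_pos'],s['tcp_rot'],s['width'],s['q']);print(c);np.save('pics/w1c.npy',c,allow_pickle=True)
E
```

```text
2.85 [0.5849 0.1446 0.265 ] [ 3.1339 -0.17   -0.0183] 0.651733330940986 [ 0.201   0.1167  1.7154 -0.      1.3216  1.8802]
{'intrinsics': array([[309.7069,   0.    , 320.2957],
       [  0.    , 309.7069, 198.4836],
       [  0.    ,   0.    ,   1.    ]]), 'world_to_cam': array([[-0.1073, -0.9942,  0.0031,  0.2061],
       [ 0.9561, -0.104 , -0.274 , -0.4978],
       [ 0.2727, -0.0265,  0.9617, -0.5661],
       [ 0.    ,  0.    ,  0.    ,  1.    ]])}
```

View pics/w1.png

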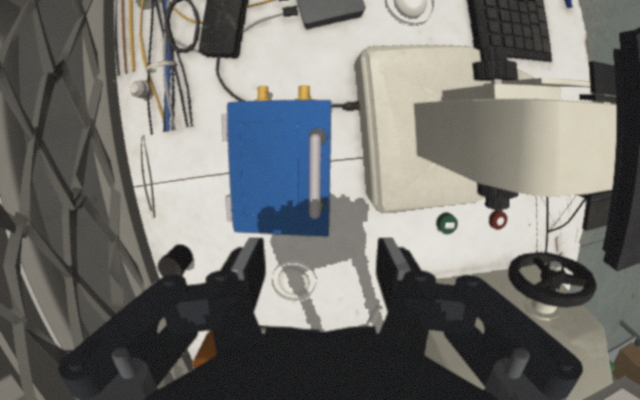

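The wrist picture shows the handle from (317,133) to (315,217), square with the image, between the fingers' lines, with the near dish at (294,281).

```bash
python3 - <<'E'
from h import *
np.set_printoptions(precision=4,suppress=True)
c=np.load('pics/w1c.npy',allow_pickle=True).item()
d=np.load('pics/w1.npy')
T=lambda x,y:(200+x/3.3-.35,120+y/3.3-.35)
S=lambda x,y:(220+x/3.6-.36,120+y/3.6-.36)
w=(316,175)
print('w-s',tri(*ray('wrist',*w,c),*ray('scene',*S(445,207))))
print('w-t',tri(*ray('wrist',*w,c),*ray('top',*T(376,192))))
for w in [(316,175),(317,136),(315,214)]: print('z.134',w,onz('wrist',*w,.134,c),'depth',at('wrist',*w,d[w[1],w[0]],c))
print('w dish',tri(*ray('wrist',294,281,c),*ray('top',*T(310,438))), onz('wrist',294,281,.018,c))
for w in [(229,103),(329,103),(231,233),(328,235)]: print(w,onz('wrist',*w,.095,c),at('wrist',*w,d[w[1],w[0]],c))
E
```

```text
w-s (array([0.595 , 0.1482, 0.1325]), np.float64(0.004097596914893097))
w-t (array([0.592 , 0.1471, 0.1087]), np.float64(0.0017328454218647547))
z.134 (316, 175) [0.5972 0.1472 0.134 ] depth [0.5971 0.1472 0.134 ]
z.134 (317, 136) [0.632  0.1424 0.134 ] depth [0.6319 0.1425 0.1325]
z.134 (315, 214) [0.5605 0.1522 0.134 ] depth [0.5608 0.1522 0.1349]
w dish (array([0.4121, 0.2018, 0.0017]), np.float64(0.0022109206704147254)) [0.422  0.2003 0.018 ]
(229, 103) [0.6747 0.2285 0.095 ] [0.6749 0.2294 0.0921]
(329, 103) [0.661  0.1276 0.095 ] [0.6608 0.1278 0.1014]
(231, 233) [0.5347 0.2504 0.095 ] [0.5002 0.2833 0.0035]
(328, 235) [0.5217 0.1428 0.095 ] [0.5236 0.1428 0.0995]
```

Call:
step_arm([
  {"fingers": 0.1,"dx": 0.002,"dy": -0.002,"dz": 0.05,"roll": 0},
  {"fingers": 0.2,"dx": 0.002,"dy": -0.002,"dz": 0.09,"roll": 0},
  {"fingers": 0.2,"dx": 0.002,"dy": -0.002,"dz": 0.11,"roll": 0},
  {"fingers": 0.2,"dx": 0.002,"dy": -0.002,"dz": 0.11,"roll": 0},
])

```text
time: 3.4
tool_pos: [0.5915, 0.147, 0.162]
tcp_rot: [-3.137, 0.171, -0.0]
wrist_force: [-0.2, 0.4, -0.3]
width: 0.4
grip_force: 0.0
```

```bash
python3 - <<'E'
from h import *
np.set_printoptions(precision=4,suppress=True)
s=read_state();c=calibration('wrist');p,d=save('wrist','w2');np.save('pics/w2c.npy',c,allow_pickle=True)
print(s['time'],s['tool_pos'],s['tcp_rot'],s['width'])
cv2.imwrite('pics/w2c.png',cv2.resize(p[60:310,180:480],None,fx=2.4,fy=2.4,interpolation=cv2.INTER_CUBIC))
E
```

```text
3.4 [0.5915 0.147  0.162 ] [-3.1369  0.1707 -0.0005] 0.3999244169951436
```

View pics/w2c.png

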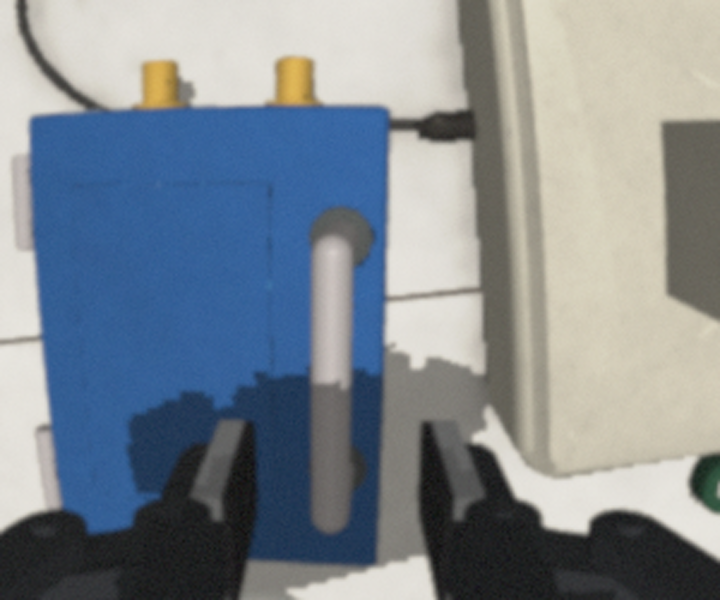

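The crop shows the bar at x=332 (y 235–530), midway between the fingertips at x=245 and 428.

```bash
python3 - <<'E'
from h import *
np.set_printoptions(precision=4,suppress=True)
c=np.load('pics/w2c.npy',allow_pickle=True).item(); c1=np.load('pics/w1c.npy',allow_pickle=True).item(); d=np.load('pics/w2.npy')
for w,o in [((318.3,160),(317,133)),((317.5,276),(315,217))]:
    print(onz('wrist',*w,.134,c), tri(*ray('wrist',*w,c),*ray('wrist',*o,c1)), at('wrist',*w,d[int(w[1]),int(w[0])],c))
for w in [(200,112),(338,108),(318,200),(318,230)]: print(at('wrist',*w,d[w[1],w[0]],c))
E
```

```text
[0.6331 0.1441 0.134 ] (array([0.6362, 0.1427, 0.1566]), np.float64(0.0017641168806763314)) [0.633  0.1441 0.133 ]
[0.5609 0.1526 0.134 ] (array([0.5522, 0.1535, 0.1187]), np.float64(0.000314954163739083)) [0.5609 0.1526 0.134 ]
[0.6724 0.2248 0.0931]
[0.6614 0.1283 0.1006]
[0.6102 0.1468 0.1343]
[0.5922 0.1488 0.1348]
```

Call:
step_arm([
  {"fingers": 0.2,"dx": 0.005,"dy": -0.001,"dz": 0.03,"roll": 0},
  {"fingers": 0.2,"dx": 0.005,"dy": -0.001,"dz": 0.05,"roll": 0},
  {"fingers": 0.2,"dx": 0.005,"dy": -0.001,"dz": 0.051,"roll": 0},
  {"fingers": 0.6,"dx": 0.005,"dy": -0.001,"dz": 0.051,"roll": 0},
  {"fingers": 1,"dx": 0.005,"dy": -0.001,"dz": 0.051,"roll": 0},
  {"fingers": 1,"dx": 0.005,"dy": -0.001,"dz": 0.051,"roll": 0},
  {"fingers": 1,"dx": 0.005,"dy": -0.001,"dz": 0.051,"roll": 0},
  {"fingers": 1,"dx": 0.005,"dy": -0.001,"dz": 0.051,"roll": 0},
], squeeze=20)

```text
time: 4.45
tool_pos: [0.5968, 0.1476, 0.1109]
tcp_rot: [-3.136, 0.17, -0.003]
wrist_force: [2.4, 0.9, -0.6]
width: 0.106
grip_force: 20.4
```

Call:
step_arm([
  {"fingers": 1,"dx": 0,"dy": -0.0049,"dz": -0.0093,"roll": 0},
  {"fingers": 1,"dx": 0,"dy": -0.0109,"dz": -0.0181,"roll": 0},
  {"fingers": 1,"dx": 0,"dy": -0.0177,"dz": -0.0263,"roll": 0},
  {"fingers": 1,"dx": 0,"dy": -0.0253,"dz": -0.0337,"roll": 0},
  {"fingers": 1,"dx": 0,"dy": -0.0337,"dz": -0.0402,"roll": 0},
  {"fingers": 1,"dx": 0,"dy": -0.0337,"dz": -0.0402,"roll": 0},
])

```text
time: 5.2
tool_pos: [0.6007, 0.1795, 0.1527]
tcp_rot: [3.134, -0.169, 0.003]
wrist_force: [-0.0, -4.6, 7.2]
width: 0.102
grip_force: 20.3
```

Call:
step_arm([
  {"fingers": 1,"dx": 0,"dy": -0.009,"dz": -0.0057,"roll": 0},
  {"fingers": 1,"dx": 0,"dy": -0.0186,"dz": -0.0103,"roll": 0},
  {"fingers": 1,"dx": 0,"dy": -0.0286,"dz": -0.014,"roll": 0},
  {"fingers": 1,"dx": 0,"dy": -0.0389,"dz": -0.0165,"roll": 0},
  {"fingers": 1,"dx": 0,"dy": -0.0494,"dz": -0.018,"roll": 0},
  {"fingers": 1,"dx": 0,"dy": -0.0601,"dz": -0.0184,"roll": 0},
  {"fingers": 1,"dx": 0,"dy": -0.0707,"dz": -0.0176,"roll": 0},
  {"fingers": 1,"dx": 0,"dy": -0.0812,"dz": -0.0158,"roll": 0},
])

```text
time: 6.2
tool_pos: [0.6103, 0.2613, 0.1677]
tcp_rot: [3.136, -0.171, 0.006]
wrist_force: [4.3, -1.6, 4.4]
width: 0.11
grip_force: 21.0
```

Call:
step_arm([
  {"fingers": 1,"dx": 0,"dy": -0.0102,"dz": 0.0029,"roll": 0},
  {"fingers": 1,"dx": 0,"dy": -0.02,"dz": 0.0069,"roll": 0},
  {"fingers": 1,"dx": 0,"dy": -0.0294,"dz": 0.0119,"roll": 0},
  {"fingers": 1,"dx": 0,"dy": -0.0368,"dz": 0.0168,"roll": 0},
  {"fingers": 1,"dx": 0,"dy": -0.0368,"dz": 0.0168,"roll": 0},
])

```text
time: 6.82
tool_pos: [0.6142, 0.299, 0.1498]
tcp_rot: [-3.136, 0.17, -0.006]
wrist_force: [7.1, 0.0, -0.8]
width: 0.106
grip_force: 21.0
```

Call:
step_arm([
  {"fingers": 0.6,"dx": 0,"dy": 0,"dz": 0,"roll": 0},
  {"fingers": 0.6,"dx": 0,"dy": 0,"dz": 0,"roll": 0},
  {"fingers": 0.6,"dx": 0,"dy": 0,"dz": -0.02,"roll": 0},
  {"fingers": 0.6,"dx": 0,"dy": 0,"dz": -0.05,"roll": 0},
  {"fingers": 0.6,"dx": 0,"dy": 0,"dz": -0.1,"roll": 0},
  {"fingers": 0.3,"dx": 0,"dy": 0.04,"dz": -0.16,"roll": 0},
  {"fingers": 0.3,"dx": -0.02,"dy": 0.09,"dz": -0.16,"roll": 0},
  {"fingers": 0.3,"dx": -0.02,"dy": 0.12,"dz": -0.16,"roll": 0},
])

```text
time: 7.82
tool_pos: [0.5785, 0.1794, 0.313]
tcp_rot: [-3.136, 0.171, -0.004]
wrist_force: [0.1, 0.2, 0.7]
width: 0.351
grip_force: 0.0
```

Call:
step_arm([
  {"fingers": 0.3,"dx": -0.05,"dy": 0.0,"dz": 0,"roll": 0},
  {"fingers": 0.3,"dx": -0.05,"dy": 0.0,"dz": 0,"roll": 0},
  {"fingers": 0.3,"dx": -0.05,"dy": 0.0,"dz": 0,"roll": 0},
])

```text
time: 8.2
tool_pos: [0.5298, 0.1865, 0.3106]
tcp_rot: [-3.137, 0.17, -0.002]
wrist_force: [0.3, 0.2, -0.3]
width: 0.35
grip_force: 0.0
```

```bash
python3 - <<'E'
from h import *
np.set_printoptions(precision=4,suppress=True)
s=read_state();c=calibration('wrist');p,d=save('wrist','w3');np.save('pics/w3c.npy',c,allow_pickle=True)
print(s['time'],s['tool_pos'],s['tcp_rot'],s['width'])
save('top','top3');save('scene','scene3')
cv2.imwrite('pics/w3c.png',cv2.resize(p[40:310,130:460],None,fx=2.2,fy=2.2,interpolation=cv2.INTER_CUBIC))
E
```

```text
8.2 [0.5298 0.1865 0.3106] [-3.1368  0.17   -0.0018] 0.3504733594939939
```

View pics/w3c.png

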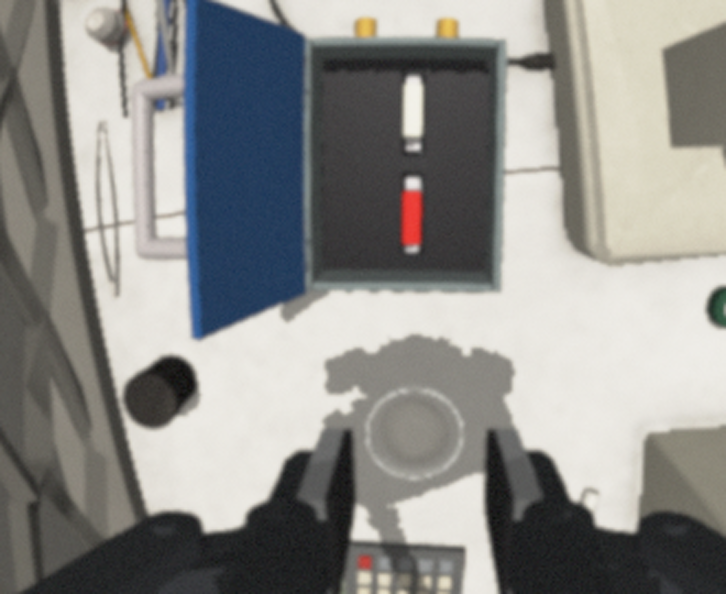

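The flap is open. The red tab is at crop (412,214), in the near slot, with the white tab at (412,110) in the far one. The dish is at crop (414,433).

```bash
python3 - <<'E'
from h import *
np.set_printoptions(precision=4,suppress=True)
c=np.load('pics/w3c.npy',allow_pickle=True).item(); d=np.load('pics/w3.npy')
R={}
for n,f,(a,b,e,g) in [('wrist','w3',(300,340,110,160)),('top','top3',(270,330,140,220)),('scene','scene3',(310,380,150,215))]:
    p=cv2.imread(f'pics/{f}.png').astype(int); m=(p[...,2]>p[...,1]+60)&(p[...,2]>p[...,0]+60)
    v,u=np.nonzero(m[e:g,a:b]); 
    if len(u): R[n]=(u.mean()+a,v.mean()+e); print(n,len(u),R[n],u.min()+a,u.max()+a,v.min()+e,v.max()+e)
ry={n:ray(n,*R[n],c if n=='wrist' else None) for n in R}
ns=list(R)
for i in range(len(ns)):
    for j in range(i): print(ns[i],ns[j],tri(*ry[ns[i]],*ry[ns[j]]))
for n in R: print(n,'z.0785',onz(n,*R[n],.0785,c if n=='wrist' else None))
u,v=map(round,R['wrist']);print('depth',at('wrist',u,v,d[v,u],c))
print('dish wrist', onz('wrist',318.2,236.8,.018,c), tri(*ray('wrist',318.2,236.8,c),*ray('top',293.6,252.4)))
# flap angle: blue points depth (wrist)
p=cv2.imread('pics/w3.png').astype(int);m=(p[...,0]>p[...,2]+50)&(d>0)
v,u=np.nonzero(m);P=np.array([at('wrist',a,b,d[b,a],c) for a,b in zip(u,v)])
P=P[(P[:,2]>.09)&(P[:,1]>.2)]
ax=np.array([.108,.994]);s=P[:,:2]@ax
k=np.polyfit(P[:,2],s,1);print('flap lean rad past upright',np.arctan(k[0]),len(P))
E
```

```text
wrist 243 (np.float64(316.50205761316874), np.float64(138.65843621399176)) 312 321 126 151
scene 83 (np.float64(331.6867469879518), np.float64(178.3855421686747)) 326 337 175 182
scene wrist (array([0.5681, 0.1879, 0.0727]), np.float64(0.001468111527782048))
wrist z.0785 [0.5692 0.1876 0.0785]
scene z.0785 [0.5668 0.1843 0.0785]
depth [0.5687 0.187  0.0787]
dish wrist [0.4185 0.2025 0.018 ] (array([0.4119, 0.202 , 0.0017]), np.float64(0.0026098378927216516))
flap lean rad past upright 0.2717176207536694 6963
```

Call:
step_arm([
  {"fingers": 0.3,"dx": 0.037,"dy": -0.004,"dz": 0,"roll": 0},
  {"fingers": 0.3,"dx": 0.037,"dy": -0.004,"dz": 0.06,"roll": 0},
  {"fingers": 0.3,"dx": 0.037,"dy": -0.004,"dz": 0.12,"roll": 0},
  {"fingers": 0.3,"dx": 0.037,"dy": -0.004,"dz": 0.17,"roll": 0},
  {"fingers": 0.3,"dx": 0.037,"dy": -0.004,"dz": 0.17,"roll": 0},
  {"fingers": 0.3,"dx": 0.037,"dy": -0.004,"dz": 0.17,"roll": 0},
])

```text
time: 9.1
tool_pos: [0.5688, 0.187, 0.1413]
tcp_rot: [-3.136, 0.17, -0.003]
wrist_force: [0.9, 0.1, 1.1]
width: 0.35
grip_force: 0.0
```

```bash
python3 - <<'E'
from h import *
np.set_printoptions(precision=4,suppress=True)
s=read_state();c=calibration('wrist');p,d=save('wrist','w4')
print(s['time'],s['tool_pos'],s['tcp_rot'],s['width'],s['wrist_force'])
q=p.astype(int);m=(q[...,2]>q[...,1]+60)&(q[...,2]>q[...,0]+60)
n,l,st,ce=cv2.connectedComponentsWithStats(m.astype(np.uint8)); i=1+st[1:,4].argmax(); print(st[i],ce[i])
x,y,w,h,a=st[i]
for u,v in [(x+.5,y+2),(x+w-.5,y+2),ce[i],(x+w/2,y+h-2)]: print(onz('wrist',u,v,.0785,c),at('wrist',u,v,d[int(v),int(u)],c))
cv2.imwrite('pics/w4c.png',cv2.resize(p[90:340,180:480],None,fx=2.4,fy=2.4,interpolation=cv2.INTER_CUBIC))
E
```

```text
9.1 [0.5688 0.187  0.1413] [-3.1362  0.1704 -0.0034] 0.349743331613863 [0.8755 0.1004 1.0972]
[313 186  16  46 686] [320.5394 208.2741]
[0.5868 0.1902 0.0785] [0.5777 0.1922 0.0391]
[0.5857 0.1801 0.0785] [0.5764 0.18   0.039 ]
[0.5719 0.187  0.0785] [0.5722 0.187  0.0796]
[0.5558 0.1884 0.0785] [0.5558 0.1884 0.0786]
```

View pics/w4c.png

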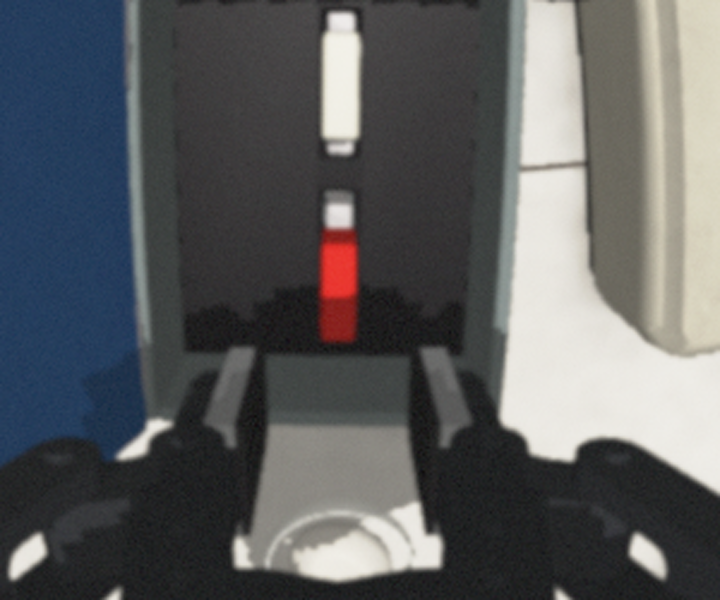

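The red tab at crop (338,285) is centred between the fingers at (250..430). The measured tab is at (0.570,0.187), its top at 0.079.

Call:
step_arm([
  {"fingers": 0.3,"dx": 0.001,"dy": 0,"dz": 0.03,"roll": 0},
  {"fingers": 0.3,"dx": 0.001,"dy": 0,"dz": 0.06,"roll": 0},
  {"fingers": 0.3,"dx": 0.001,"dy": 0,"dz": 0.09,"roll": 0},
  {"fingers": 0.3,"dx": 0.001,"dy": 0,"dz": 0.09,"roll": 0},
  {"fingers": 0.6,"dx": 0.001,"dy": 0,"dz": 0.09,"roll": 0},
  {"fingers": 1,"dx": 0.001,"dy": 0,"dz": 0.09,"roll": 0},
  {"fingers": 1,"dx": 0.001,"dy": 0,"dz": 0.09,"roll": 0},
  {"fingers": 1,"dx": 0.001,"dy": 0,"dz": 0.09,"roll": 0},
], squeeze=40)

```text
time: 10.15
tool_pos: [0.5706, 0.1872, 0.0526]
tcp_rot: [-3.135, 0.17, -0.008]
wrist_force: [0.1, 0.1, 7.0]
width: 0.11
grip_force: 40.8
```

Call:
step_arm([
  {"fingers": 1,"dx": 0,"dy": 0,"dz": -0.01,"roll": 0},
  {"fingers": 1,"dx": 0,"dy": 0,"dz": -0.025,"roll": 0},
  {"fingers": 1,"dx": 0,"dy": 0,"dz": -0.045,"roll": 0},
  {"fingers": 1,"dx": 0,"dy": 0,"dz": -0.07,"roll": 0},
  {"fingers": 1,"dx": 0,"dy": 0,"dz": -0.1,"roll": 0},
  {"fingers": 1,"dx": 0,"dy": 0,"dz": -0.13,"roll": 0},
  {"fingers": 1,"dx": 0,"dy": 0,"dz": -0.145,"roll": 0},
  {"fingers": 1,"dx": 0,"dy": 0,"dz": -0.145,"roll": 0},
])

```text
time: 11.15
tool_pos: [0.5686, 0.1867, 0.1963]
tcp_rot: [-3.136, 0.17, -0.004]
wrist_force: [0.2, -0.0, -1.3]
width: 0.105
grip_force: 39.8
```

Call:
step_arm([
  {"fingers": 1,"dx": 0,"dy": 0,"dz": 0,"roll": 0},
  {"fingers": 1,"dx": 0,"dy": 0,"dz": 0,"roll": 0},
])

```text
time: 11.4
tool_pos: [0.567, 0.1861, 0.1927]
tcp_rot: [3.136, -0.17, -0.005]
wrist_force: [-1.0, 0.8, -0.8]
width: 0.104
grip_force: 39.8
```

Call:
step_arm([
  {"fingers": 1,"dx": -0.025,"dy": 0,"dz": 0,"roll": 0},
  {"fingers": 1,"dx": -0.06,"dy": 0.001,"dz": 0,"roll": 0},
  {"fingers": 1,"dx": -0.1,"dy": 0.002,"dz": 0,"roll": 0},
  {"fingers": 1,"dx": -0.135,"dy": 0.003,"dz": 0,"roll": 0},
  {"fingers": 1,"dx": -0.154,"dy": 0.003,"dz": 0,"roll": 0},
  {"fingers": 1,"dx": -0.154,"dy": 0.003,"dz": 0,"roll": 0},
  {"fingers": 1,"dx": -0.154,"dy": 0.003,"dz": 0,"roll": 0},
  {"fingers": 1,"dx": -0.154,"dy": 0.003,"dz": 0,"roll": 0},
])

```text
time: 12.4
tool_pos: [0.4158, 0.2001, 0.1946]
tcp_rot: [-3.137, 0.171, -0.001]
wrist_force: [0.6, -0.4, -0.8]
width: 0.106
grip_force: 39.8
```

```bash
python3 - <<'E'
from h import *
np.set_printoptions(precision=4,suppress=True)
s=read_state();print(s['time'],s['tool_pos'],s['tcp_rot'],s['width'],s['grip_force'],s['joint_vel'])
p,_=save('scene','scene5');t,_=save('top','top5')
a=cv2.resize(p[110:260,220:400],(480,400),interpolation=cv2.INTER_CUBIC);b=cv2.resize(t[130:290,200:320],(300,400),interpolation=cv2.INTER_CUBIC)
cv2.imwrite('pics/c5.png',np.hstack([a,b]))
E
```

```text
12.4 [0.4158 0.2001 0.1946] [-3.1369  0.1713 -0.0007] 0.1061357978597602 39.762162566185 [-0.0007 -0.0004  0.0021 -0.0004  0.002   0.0002]
```

View pics/c5.png

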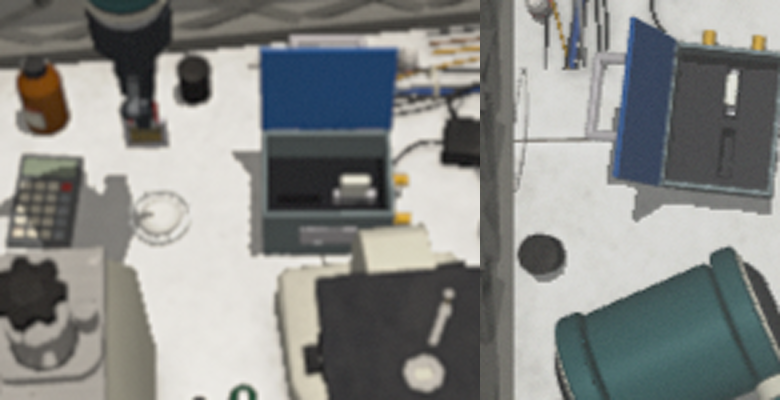

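The picture shows the plate upright in the gripper at (146,130). The flap is open, the white plate still seated at (355,185), and the dish undisturbed at (161,217). The arm is still, so I'm handing in.

```bash
python3 -c "
from h import *
print(finish_job())"
```

```text
the job is handed in; nothing more can be done
None
```

I handed the job in at about 12.5 s on the robot's clock. The flap stands open at about 1.84 rad. The red-tabbed plate is held upright over the dish, its lower edge about 15 cm above the bench by the arm's pose. The white-tabbed plate, dish, bottle and can looked undisturbed in the last picture; the two mounts and the objective were not in it. The hand-in returned no verdict.

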